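Pull the red control knob for washing

TASK

The red knob on the holding-well control unit has to go to the wash. Hook the fork of the puller under it and pull it straight up off its shaft, without touching it with the fingers, and leave the black knob on. Then set the puller, with the red knob still lying on its fork, upright on the floor of the empty rectangular steel pan and let go.

Things in the scene. Friction and masses are not known exactly. Their poses are not given: they have to be found in the camera images.
- puller: C-shaped dark steel puller, 150 g, loose. Origin: centre underneath, z up, x the way its 2 tines point. Tines: x -38 to 33 mm, 5 thick, 54 wide over both, 28 slot open at +x. Back plate x -38 to -33 rises to a roof (z 50 to 56, x -38 to 10, y +-11). On it, above the origin, a blue upright grip block 20 x 20 mm, z 56 to 106; grip it from above on either pair of faces.
- red_knob: Red knob, 50 mm across, 22 high, 40 g. Origin: centre of its underside, z up, x along its white pointer line, away from the robot. Push-fit on a fixed 14 x 14 mm shaft on the level top of a control unit; 22 mm of bare shaft shows between that top and the knob, and 12 mm of shaft sits in the knob. A spring in the shaft holds it: a straight pull of about 5 to 10 N slides it off.
- black_knob: Black knob like the red one, on the unit's other shaft; stays on. Origin: centre of its underside, axes as the red one's. The shafts stand 170 mm apart along y, red and black on either. Unit: fixed, 130 (x) x 290 (y) x 50 mm high, shafts on its middle line; green lamp, 18 mm across, 8 high, midway between them, 35 mm to +x.
- pan: Open, empty rectangular stainless steel pan, 260 (x) x 200 (y) x 50 mm high, walls and floor 4 mm thick, fixed to the counter. Origin: centre of its underside; z up.

How it is judged:
By the outcome, as a careful person would: the job done as asked, in the order asked, and still so for the second after the job is handed in, with the robot touching nothing.
It also fails if it takes over 54 s, if anything falls off the work surface, if the arm or the gripper's body presses on something with over 40 N, if the wrist force passes 120 N, or if a joint passes its speed limit or range.

ROBOT

A 7-joint arm with a two-finger parallel gripper is mounted at the origin on the work surface. World frame = base frame: x ahead of the robot, y to its left, z up, the work surface at z = 0. Lengths are in m, angles in rad, forces in N, time in s.
With the tool pointing down it reaches from about 0.425 to 1.025 m from the base axis. Payload 9.4 kg.
Tool frame: the origin (TCP) lies on the centre line of the jaws, within the pads' length; the fingertips stand tips_ahead ahead of it and the grasp point (between the pads) lies 2 mm behind it (tips_ahead is the distance from the TCP to the fingertips, in m); z points along the fingers, y is the direction in which the jaws open and shut (so a half turn about z gives the same grasp; the last joint's range is limited). The gripper opens to 85 mm and grips with 20 to 120 N. Pads are 22 mm wide; open, the fingers measure 114 mm over their backs; the gripper's body (76 mm by 85 mm) begins 54 mm behind the grasp point. The pads swing forward as they close: fully open they stand 13 mm farther back than shut.
Start: joints at [1.125, 0.599, -0.003, 1.599, 0.002, 0.943, -0.08], TCP at [0.261, -0.676, 0.248] pointing down, gripper open.
Joint ranges: [-2.57, 2.57], [-0.35, 1.97], [-1.29, 1.29], [0.11, 2.56], [-1.05, 4.19], [0.11, 1.86], [-2.63, 2.63]. Speed limits (rad/s): [2.22, 2.22, 3.01, 3.01, 3.14, 3.14, 3.14].

INTERFACE

Orientations are given as a 3x3 rotation matrix whose columns are the frame's x, y, z axes.
In Python, from station import * gives the robot as it stands. Calls block until the motion is done:
- move_to(position, orientation): joint-space move of the TCP to a pose.
- servo_line(position, rotation=None, feed=0.15, f_stop=None): straight line of the TCP; rotation=None keeps the orientation; feed is the mean speed in m/s. With f_stop (N) it stops when the force on the tool has changed by that much, and returns True; else False.
- set_joints(angles): joint-space move.
- set_gripper(opening, newtons=None): finger opening in m; newtons is the grip in N (None keeps the last); returns when the fingers have stopped.
- sleep(seconds).
- inverse_kinematics(position, orientation): joint angles nearest the present ones, or None.
- observe(): the state.
- get_image(name): name is "side" or "top" or "wrist"; returns a dict with "frame" (384x512x3 uint8, red, green, blue), "K" (3x3 intrinsics, pixels), "R" (3x3) and "t" (3): a world point X has camera coordinates R X + t; the wrist camera has in their place "mount" (4x4, takes a point from camera to tool coordinates, whose origin is the TCP and whose axes are the flange's). Camera axes: x right, y down, z forward; pixel columns grow to the right and rows downward; lengths in m; the calibration is good to about 2 mm. A picture is of the moment at which its call begins: read the wrist's pose just before it. There is no depth.
A pose or a line that the arm cannot do raises Unreachable and nothing moves.
- hand_in(): hands the job in, once; it reports no verdict.
The state is a dict: "t": time; "q": joint angles; "dq": joint speeds; "effort": joint torques, N m; "eef_pos": TCP position; "tool_rot": TCP orientation; "force": force on the tool from outside, world axes, zero at the start; "wrist_torque": the same for the moment, N m; "width": finger opening in m.
Only numpy, scipy, OpenCV 4.12 (cv2) and the standard library are available. Lean on these libraries where they do the work, as an engineer would, in place of code of your own. Each camera call takes 0.05 s, during which the arm holds its last target.

## Working session

There is one attempt and no reset: what is moved stays moved. The work goes in short steps, each a Python script; the robot and the scene stay as the last script left them, time stands still between calls to the robot, and variables do not carry over. Pictures are saved under pics/ and viewed, and the job is handed in when it is done.

```bash
mkdir -p pics; ls; python3 - <<'E'
from station import *
import cv2,numpy as np
s=observe();print(s)
for n in ["side","top","wrist"]:
    d=get_image(n);cv2.imwrite(f"pics/{n}0.png",d["frame"][:,:,::-1])
    print(n,{k:np.round(v,4).tolist() for k,v in d.items() if k!="frame"})
    np.savez(f"pics/{n}0.npz",**d)
E
```

```text
pics
{'t': 0.0, 'q': array([ 1.12531671,  0.6001336 , -0.00257517,  1.60013735,  0.00176063,
        0.94292562, -0.07983069]), 'dq': array([ 3.20277122e-04,  1.76786684e-04, -4.59035777e-04, -3.50629433e-06,
        1.53933296e-03,  1.53336593e-03,  2.11936960e-04]), 'effort': array([ 5.62628975e-04, -7.76453805e+01,  1.56534333e+00, -2.58012825e+01,
        1.23830003e-02,  8.94557219e-03,  1.33818452e-05]), 'eef_pos': array([ 0.26119364, -0.67582275,  0.24740769]), 'tool_rot': array([[ 9.32756742e-01,  3.60505777e-01, -6.66614671e-04],
       [ 3.60506381e-01, -9.32755610e-01,  1.45660748e-03],
       [-9.66731640e-05, -1.59897929e-03, -9.99998717e-01]]), 'force': array([-0.13367527,  0.289921  ,  0.64078903]), 'wrist_torque': array([ 0.02150531, -0.00531372, -0.00777607]), 'width': 0.08540847440663936}
side {'K': [[451.7412, 0.0, 270.6406], [0.0, 451.7412, 188.1249], [0.0, 0.0, 1.0]], 'R': [[0.9972, -0.0723, 0.02], [-0.0182, -0.492, -0.8704], [0.0727, 0.8676, -0.4919]], 't': [-0.5707, 0.0595, 1.1879]}
top {'K': [[422.5814, 0.0, 252.6516], [0.0, 422.5814, 186.0701], [0.0, 0.0, 1.0]], 'R': [[0.0339, -0.9994, 0.0024], [-0.9743, -0.0336, -0.2229], [0.2228, 0.0052, -0.9748]], 't': [-0.0662, 0.5695, 0.9608]}
wrist {'K': [[302.4282, 0.0, 257.2456], [0.0, 302.4282, 194.521], [0.0, 0.0, 1.0]], 'mount': [[0.0012, -0.9514, -0.308, 0.0788], [1.0, 0.001, 0.0008, 0.0002], [-0.0004, -0.308, 0.9514, -0.1269], [0.0, 0.0, 0.0, 1.0]]}
```

View pics/side0.png

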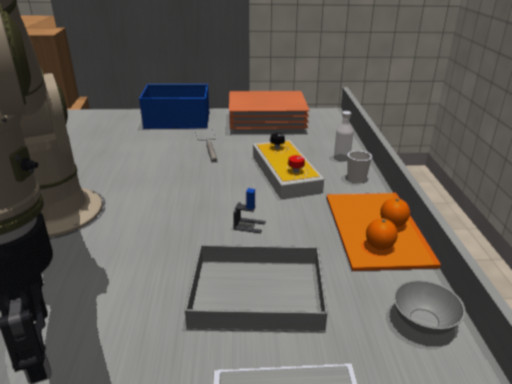

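View pics/top0.png

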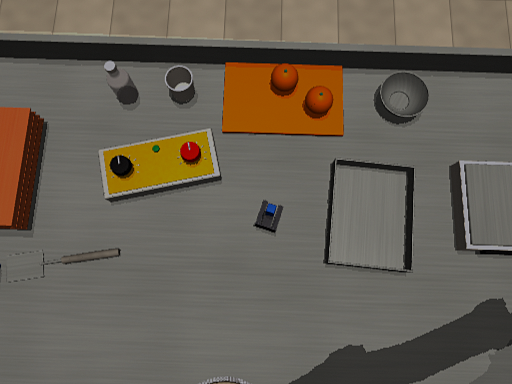

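View pics/wrist0.png

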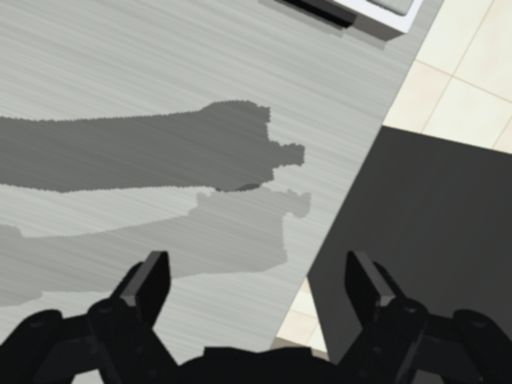

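```bash
python3 -c "
import station;print([ (n,getattr(station,n)) for n in dir(station) if not n.startswith('__') and not callable(getattr(station,n))])"
```

```text
[('tips_ahead', 0.017)]
```

```bash
cat > h.py <<'E'
import numpy as np,cv2
def bp(d,uv,z,eef=None,rot=None):
    uv=np.atleast_2d(np.array(uv,float)); K=d["K"]
    r=np.c_[(uv-[K[0,2],K[1,2]])/[K[0,0],K[1,1]],np.ones(len(uv))]
    if "mount" in d and eef is not None:
        M=d["mount"]; c=rot@M[:3,3]+eef; w=r@(rot@M[:3,:3]).T
    else:
        R,t=d["R"],d["t"]; c=-R.T@t; w=r@R
    s=(z-c[2])/w[:,2]
    return c+w*s[:,None]
def proj(d,X,eef=None,rot=None):
    X=np.atleast_2d(X)
    if "mount" in d and eef is not None:
        M=d["mount"]; c=rot@M[:3,3]+eef; x=(X-c)@(rot@M[:3,:3])
    else: x=X@np.asarray(d["R"]).T+d["t"]
    p=x@d["K"].T
    return p[:,:2]/p[:,2:]
def Rz(a):
    c,s=np.cos(a),np.sin(a);return np.array([[c,-s,0],[s,c,0],[0,0,1.]])
def down(a): # tool x axis at world yaw a, z down
    return Rz(a)@np.diag([1.,-1,-1])
E
python3 - <<'E'
from h import *
d=np.load("pics/top0.npz")
f=d["frame"]
im=cv2.resize(f[120:290,90:430,::-1],None,fx=2.35,fy=2.35,interpolation=cv2.INTER_CUBIC);cv2.imwrite("pics/topz.png",im)
im=cv2.resize(f[185:245,240:300,::-1],None,fx=9,fy=9,interpolation=cv2.INTER_CUBIC);cv2.imwrite("pics/topzp.png",im)
print(bp(d,[[190,151],[121,166]],.09).round(3))
print(bp(d,[[156,149]],.055).round(3))
print(bp(d,[[271,210]],.106).round(3))
h=cv2.cvtColor(f,cv2.COLOR_RGB2HSV)
m=(cv2.inRange(h,(105,120,50),(130,255,255)));m[:190]=0
print(cv2.moments(m,True)['m10']/m.astype(bool).sum(),np.argwhere(m).mean(0))
print("pan rim",bp(d,[[335,160],[413,166],[410,271],[326,264]],.05).round(3))
E
```

```text
[[0.647 0.107 0.09 ]
 [0.604 0.269 0.09 ]]
[[0.66  0.198 0.055]]
[[ 0.507 -0.091  0.106]]
270.83561643835617 [208.08219178 270.83561644]
pan rim [[ 0.649 -0.25   0.05 ]
 [ 0.64  -0.444  0.05 ]
 [ 0.382 -0.424  0.05 ]
 [ 0.392 -0.226  0.05 ]]
```

View pics/topz.png

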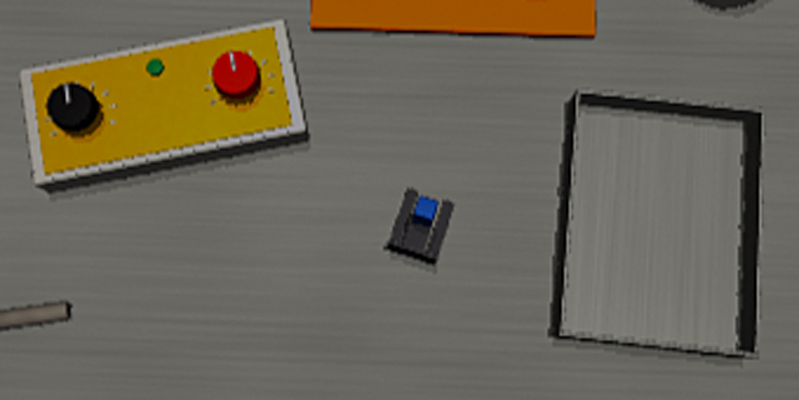

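View pics/topzp.png

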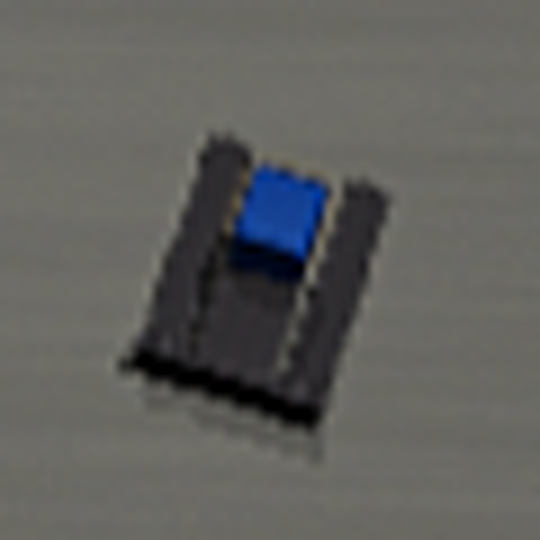

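```bash
cat > snap.py <<'E'
from station import *
from h import *
def snap(n,cam="wrist"):
    s=observe();d=get_image(cam)
    np.savez(f"pics/{n}.npz",eef=s["eef_pos"],rot=s["tool_rot"],**d)
    cv2.imwrite(f"pics/{n}.png",d["frame"][:,:,::-1]);print(n,s["t"],s["eef_pos"].round(4),s["q"].round(2));return d,s
E
python3 - <<'E'
from snap import *
for a in [-.3,.26]:
    for p in [[.505,-.09,.08],[.645,.107,.16],[.56,.08,.16],[.515,-.335,.12]]:
        q=inverse_kinematics(p,down(a));print(a,p,None if q is None else np.round(q,2))
move_to([.48,0.,.30],down(-.1))
snap("w1")
E
```

```text
-0.3 [0.505, -0.09, 0.08] [-0.01  0.62  0.1   2.22 -0.2   0.31 -1.6 ]
-0.3 [0.645, 0.107, 0.16] [-0.33  0.62  0.12  1.85 -0.11  0.68 -2.01]
-0.3 [0.56, 0.08, 0.16] [-0.32  0.53  0.11  2.05 -0.1   0.56 -2.01]
-0.3 [0.515, -0.335, 0.12] [ 0.39  0.63  0.15  1.97 -0.17  0.55 -1.22]
0.26 [0.505, -0.09, 0.08] [ 0.06  0.62  0.    2.21 -0.01  0.31 -1.24]
0.26 [0.645, 0.107, 0.16] [-0.24  0.61 -0.02  1.84  0.02  0.68 -1.58]
0.26 [0.56, 0.08, 0.16] [-0.22  0.53 -0.03  2.05  0.03  0.57 -1.58]
0.26 [0.515, -0.335, 0.12] [ 0.47  0.63  0.02  1.96 -0.02  0.55 -0.8 ]
w1 2.675 [ 0.4802 -0.0006  0.2999] [ 0.02  0.25 -0.17  2.08  0.06  0.82 -1.86]
```

View pics/w1.png

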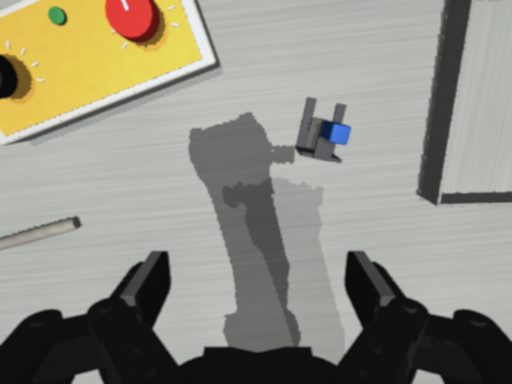

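```bash
python3 - <<'E'
from h import *
f=cv2.imread("pics/w1.png")
cv2.imwrite("pics/w1p.png",cv2.resize(f[85:175,285:365],None,fx=7,fy=6.6,interpolation=cv2.INTER_CUBIC)[:600])
cv2.imwrite("pics/w1k.png",cv2.resize(f[0:100,40:230],None,fx=4.2,fy=4.2,interpolation=cv2.INTER_CUBIC))
E
```

```text
(no output)
```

View pics/w1p.png

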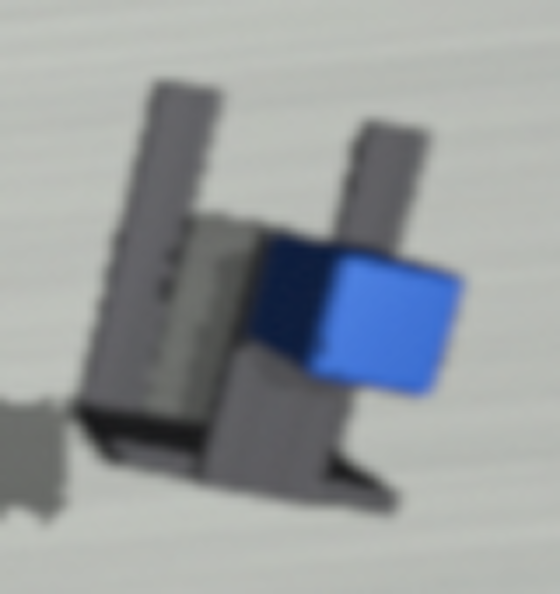

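View pics/w1k.png

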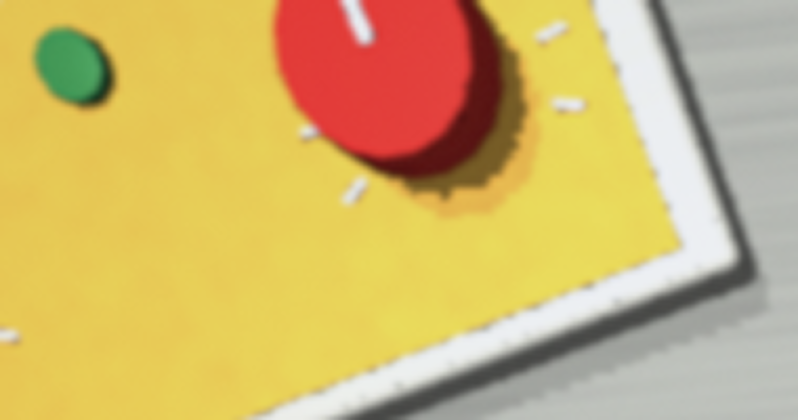

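```bash
python3 - <<'E'
from h import *
from scipy.optimize import least_squares
d=dict(np.load("pics/w1.npz"));e,r=d["eef"],d["rot"]
L=np.array([[33,27,5],[33,14,5],[33,-14,5],[33,-27,5],[10,10,106],[10,-10,106],[-10,-10,106],[-10,10,106]])/1e3
P=np.array([[155,82],[222,92],[362,120],[430,128],[342,250],[463,275],[430,393],[308,373]])/[7,6.6]+[285,85]-[.4,.4]
def f(p): return (proj(d,L@Rz(p[2]).T+[p[0],p[1],0],e,r)-P).ravel()
s=least_squares(f,[.5,-.09,-.3]);print("puller w",s.x,s.fun.reshape(-1,2).round(1).tolist())
t=dict(np.load("pics/top0.npz"))
h=cv2.cvtColor(t["frame"],cv2.COLOR_RGB2HSV)
m=cv2.inRange(h,(105,150,120),(130,255,255));m[:190]=0;m[:,:200]=0
c=np.argwhere(m).mean(0)[::-1];print("blue top",c,bp(t,c,.106))
# unit: red cent etc
u=t["frame"][120:200,90:230]
R=cv2.inRange(h,(0,180,150),(6,255,255))|cv2.inRange(h,(174,180,150),(180,255,255)); R[:135]=0;R[170:]=0;R[:,:170]=0;R[:,215:]=0
ys,xs=np.nonzero(R);print("red",xs.min(),xs.max(),ys.min(),ys.max(),xs.mean(),ys.mean())
G=cv2.inRange(h,(50,120,40),(80,255,255));ys2,xs2=np.nonzero(G);print("lamp",xs2.mean(),ys2.mean(),len(xs2))
hw=cv2.cvtColor(d["frame"],cv2.COLOR_RGB2HSV)
Gw=cv2.inRange(hw,(50,100,90),(80,255,255));y3,x3=np.nonzero(Gw);print("lampw",x3.mean(),y3.mean(),bp(d,[x3.mean(),y3.mean()],.057,e,r))
# red wrist disc: ellipse on bright top face
Rw=cv2.inRange(hw,(0,150,190),(8,255,255))|cv2.inRange(hw,(172,150,190),(180,255,255));Rw[:,:80]=0;Rw[60:]=0;Rw[:,170:]=0
cs=max(cv2.findContours(Rw,cv2.RETR_EXTERNAL,cv2.CHAIN_APPROX_NONE)[0],key=len)[:,0]
cs=cs[cs[:,1]>2]
W=bp(d,cs,.094,e,r)[:,:2]
g=least_squares(lambda p:np.hypot(*(W-p[:2]).T)-.0245,[.645,.107],loss="soft_l1",f_scale=.001);print("red w",g.x,np.abs(g.fun).mean())
co=np.array([740,262])/4.2+[40,0];print("corner",bp(d,co-.4,.05,e,r))
print("red top",bp(t,[[xs.mean(),ys.mean()]],.094),"lamp",bp(t,[xs2.mean(),ys2.mean()],.056))
B=bp(t,[[121,165.5]],.094);print("black",B)
E
```

```text
puller w [ 0.51316755 -0.09120694 -0.27892177] [[-0.1, -0.5], [-0.1, -0.2], [0.3, -0.5], [0.0, 0.1], [-0.6, 0.0], [0.8, -0.3], [0.3, 0.8], [-0.6, 0.5]]
blue top [270.80357143 207.92857143] [[ 0.51183264 -0.09034207  0.106     ]]
red 180 198 142 158 189.42342342342343 150.36036036036037
lamp 171.0625 143.03125 32
lampw 56.41871921182266 15.064039408866995 [[0.66347954 0.19803689 0.057     ]]
red w [0.65306522 0.10657672] 0.005157970361618578
corner [[0.60104139 0.03451133 0.05      ]]
red top [[0.64723554 0.10775801 0.094     ]] lamp [[0.67671971 0.16122687 0.056     ]]
black [[0.60398549 0.26781241 0.094     ]]
```

```bash
python3 - <<'E'
from snap import *
a=-.279;p=[.5128,-.0909]
move_to([*p,.16],down(a))
servo_line([*p,.081],feed=.1)
set_gripper(0.0,80)
s=observe();print(s["width"],s["force"].round(1),s["t"])
servo_line([*p,.18],feed=.12)
# to view pose behind the knob: 100 mm back
y=.26;k=np.array([.647,.108]);u=np.array([np.cos(y),np.sin(y)])
v=k-u*.10
move_to([*v,.20],down(y))
s=observe();print(s["width"],s["force"].round(1),s["t"],s["eef_pos"])
snap("w2");snap("s2","side");snap("t2","top")
E
```

```text
0.01929441286883136 [-0.5  0.7  5.3] 5.0
0.01918774665819905 [-0.4 -0.5 -1. ] 6.7167 [0.54999125 0.0825729  0.19934765]
w2 6.7167 [0.55   0.0826 0.1993] [-0.08  0.47 -0.24  2.02  0.18  0.67 -1.75]
s2 6.7667 [0.55   0.0816 0.1994] [-0.08  0.47 -0.24  2.03  0.18  0.67 -1.75]
t2 6.8167 [0.55   0.0811 0.1995] [-0.08  0.47 -0.24  2.03  0.18  0.67 -1.75]
```

View pics/w2.png

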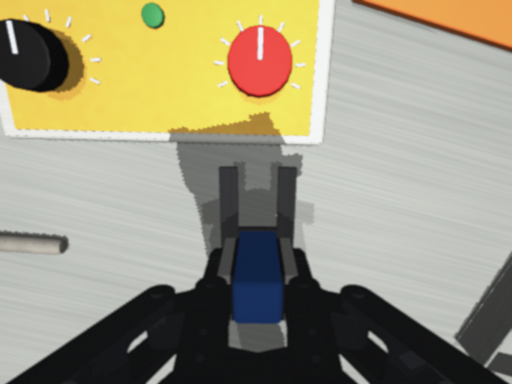

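View pics/s2.png

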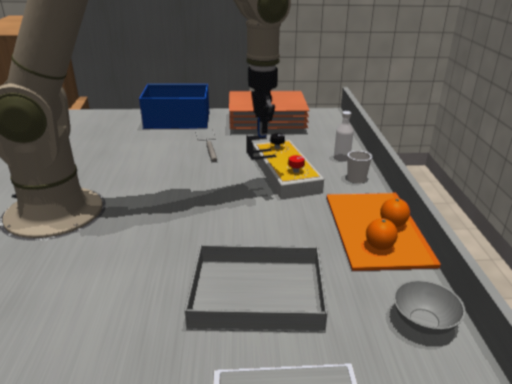

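```bash
python3 - <<'E'
from h import *
from scipy.optimize import least_squares
d=dict(np.load("pics/w2.npz"));e,r=d["eef"],d["rot"]
print("rot",np.arctan2(r[1,0],r[0,0]))
h=cv2.cvtColor(d["frame"],cv2.COLOR_RGB2HSV)
R=cv2.inRange(h,(0,150,190),(8,255,255))|cv2.inRange(h,(172,150,190),(180,255,255));R[:,:200]=0;R[110:]=0;R[:,310:]=0
cs=max(cv2.findContours(R,cv2.RETR_EXTERNAL,cv2.CHAIN_APPROX_NONE)[0],key=len);cs=cv2.convexHull(cs)[:,0]
W=bp(d,cs,.094,e,r)[:,:2]
g=least_squares(lambda p:np.hypot(*(W-p[:2]).T)-p[2],[.645,.107,.025],loss="soft_l1",f_scale=.001);print("red w",g.x,np.abs(g.fun).mean())
b=[.604,.268]
h2=h.copy();B=cv2.inRange(h,(50,100,90),(80,255,255));ys,xs=np.nonzero(B);print("lamp",bp(d,[xs.mean(),ys.mean()],.057,e,r))
# tine tips in tool coords predicted for z offset
z0=e[2]-.081
f=cv2.resize(d["frame"][150:250,190:330,::-1],None,fx=5,fy=5,interpolation=cv2.INTER_CUBIC);cv2.imwrite("pics/w2z.png",f)
L=np.array([[33,27,5],[33,14,5],[33,-14,5],[33,-27,5]])/1e3
print((proj(d,L@Rz(.26).T+[e[0],e[1],z0],e,r)-[190,150])*5)
E
```

```text
rot 0.26100692566726924
red w [0.64958092 0.10722664 0.0223207 ] 8.365646433069484e-05
lamp [[0.66359036 0.19795087 0.057     ]]
[[136.65549626  83.62529031]
 [231.5921961   83.8187813 ]
 [436.020703    84.23542812]
 [530.9104815   84.42882348]]
```

View pics/w2z.png

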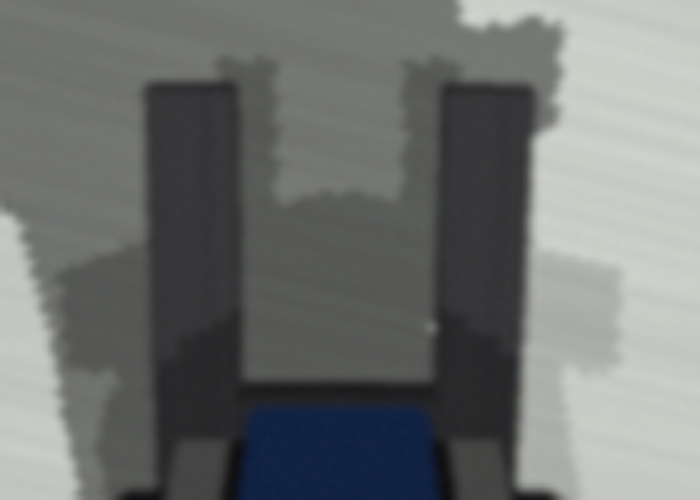

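```bash
python3 - <<'E'
from snap import *
y=.26;k=np.array([.6485,.1075]);u=np.array([np.cos(y),np.sin(y)])
z=.1395
servo_line([*(k-u*.10),z],rotation=down(y),feed=.08)
print(observe()["force"].round(1))
print(servo_line([*(k+u*.002),z],feed=.06,f_stop=8))
s=observe();print(s["force"].round(1),s["t"],s["eef_pos"],s["width"])
snap("w3");snap("s3","side")
f=cv2.imread("pics/s3.png")[90:220,210:350];cv2.imwrite("pics/s3z.png",cv2.resize(f,None,fx=4.5,fy=4.5,interpolation=cv2.INTER_CUBIC))
E
```

```text
[-0.2  1.4 -2.7]
False
[ 0.5  0.5 -1.1] 9.625 [0.65018474 0.10788042 0.13952186] 0.019160109138817813
w3 9.625 [0.6502 0.1079 0.1395] [-0.11  0.65 -0.21  1.84  0.21  0.68 -1.76]
s3 9.675 [0.6502 0.1079 0.1396] [-0.11  0.65 -0.21  1.84  0.21  0.68 -1.76]
```

View pics/w3.png

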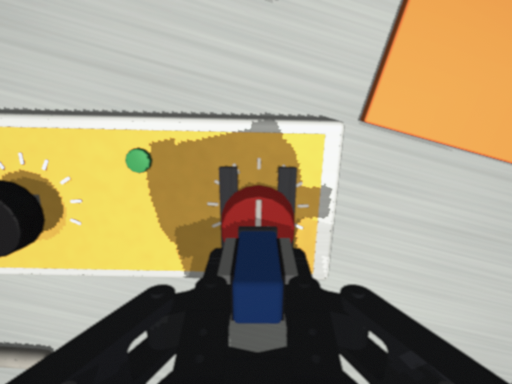

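View pics/s3z.png

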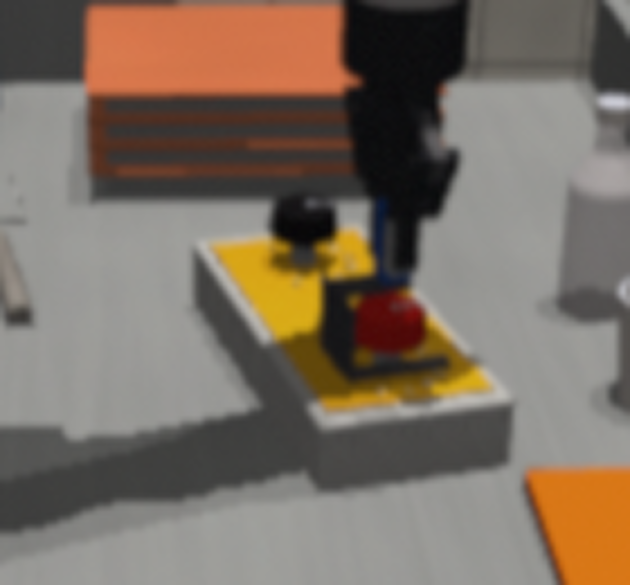

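```bash
python3 - <<'E'
from snap import *
p=observe()["eef_pos"];p=np.array([.6503,.1079,.1395])
for dz in [.007,.010,.014,.018,.022,.027,.033]:
    servo_line(p+[0,0,dz],feed=.025);s=observe();print(dz,s["eef_pos"].round(4),s["force"].round(1),s["t"],round(s["width"],4))
servo_line(p+[0,0,.07],feed=.06);
snap("w4");snap("s4","side")
f=cv2.imread("pics/s4.png")[70:200,210:350];cv2.imwrite("pics/s4z.png",cv2.resize(f,None,fx=4.5,fy=4.5,interpolation=cv2.INTER_CUBIC))
E
```

```text
0.007 [0.6504 0.1079 0.1468] [ 0.1  0.4 -1.3] 10.1583 0.0193
0.01 [0.65   0.1078 0.1494] [-0.2 -0.2 -3.2] 10.425 0.0189
0.014 [0.6497 0.1077 0.1532] [-1.6 -0.3 -7.7] 10.7333 0.019
0.018 [0.6499 0.1079 0.1576] [-2.7 -0.2 -7.4] 11.0417 0.0195
0.022 [0.6516 0.1082 0.1628] [ 0.  -0.2 -1.8] 11.35 0.0189
0.027 [0.6505 0.1079 0.1669] [ 0.2 -0.3 -1.4] 11.7 0.0191
0.033 [0.6504 0.1079 0.1727] [-0.3 -0.1 -2.1] 12.0917 0.0191
w4 12.8583 [0.6502 0.1078 0.2095] [-0.1   0.57 -0.24  1.78  0.17  0.81 -1.73]
s4 12.9083 [0.6501 0.1078 0.2092] [-0.1   0.57 -0.24  1.78  0.17  0.81 -1.73]
```

View pics/w4.png

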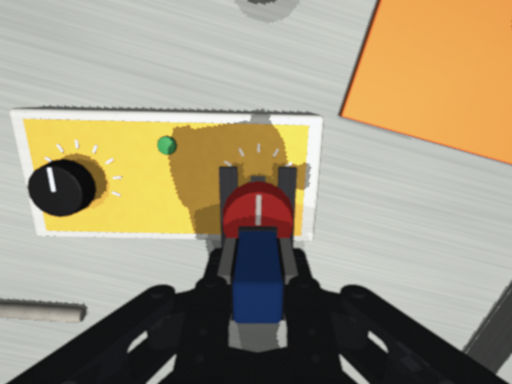

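View pics/s4z.png

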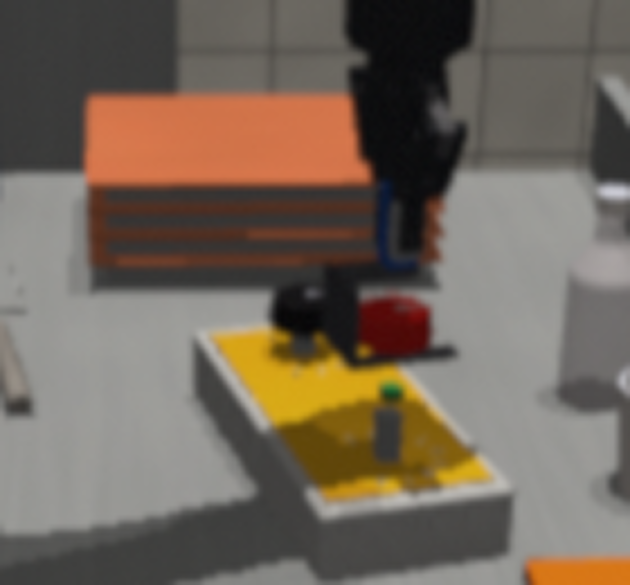

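```bash
python3 - <<'E'
from snap import *
y=-.085
try: servo_line([.516,-.336,.21],rotation=down(y),feed=.09)
except Exception as ex: print("ERR",ex)
s=observe();print(s["eef_pos"],s["force"].round(1),s["t"],s["width"])
snap("w5");snap("s5","side");snap("t5","top")
E
```

```text
[ 0.51605733 -0.33588033  0.20999114] [ 0.2 -0.3 -2. ] 18.2583 0.01936035859398388
w5 18.2583 [ 0.5161 -0.3359  0.21  ] [ 0.59  0.52 -0.15  1.89  0.11  0.75 -1.28]
s5 18.3083 [ 0.516  -0.3359  0.21  ] [ 0.59  0.52 -0.15  1.89  0.11  0.75 -1.28]
t5 18.3583 [ 0.516  -0.3359  0.21  ] [ 0.59  0.52 -0.15  1.89  0.11  0.75 -1.28]
```

View pics/w5.png

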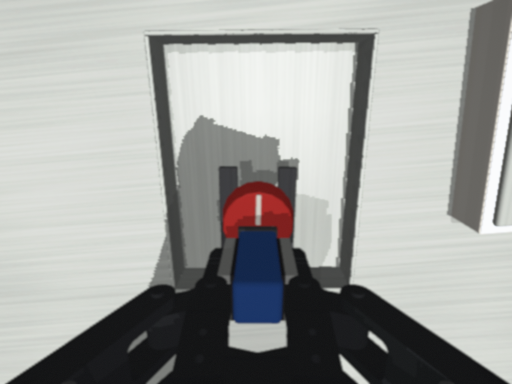

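View pics/s5.png

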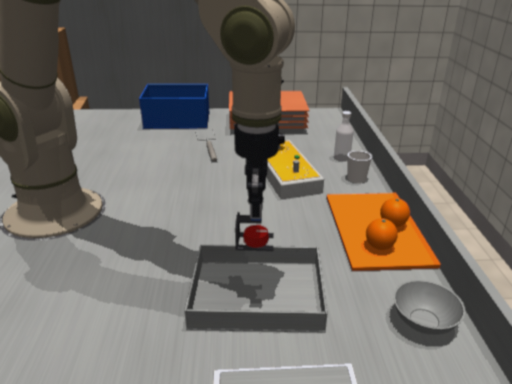

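```bash
python3 - <<'E'
from snap import *
p=np.array([.516,-.336])
servo_line([*p,.098],feed=.06);sleep(.2)
r=servo_line([*p,.079],feed=.015,f_stop=4)
s=observe();print(r,s["eef_pos"],s["force"].round(1),s["t"])
snap("s6","side")
E
```

```text
True [ 0.51601627 -0.33589785  0.08533558] [-1.7  0.3  7.8] 21.4667
s6 21.4667 [ 0.516  -0.3359  0.0853] [ 0.56  0.68 -0.12  1.97  0.15  0.5  -1.32]
```

View pics/s6.png

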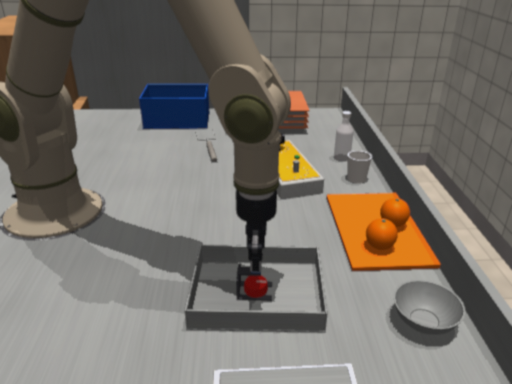

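Floor contact came at z = 0.0853, as expected (0.085). I'll open and go straight up.

```bash
python3 - <<'E'
from snap import *
set_gripper(.05);sleep(.2)
s=observe();print(s["width"],s["force"].round(1))
servo_line([.516,-.336,.25],feed=.08)
s=observe();print(s["eef_pos"],s["force"].round(1),s["t"])
snap("w7")
move_to([.45,-.10,.30],down(-.085))
snap("s7","side");snap("t7","top")
f=cv2.imread("pics/s7.png")[230:340,170:340];cv2.imwrite("pics/s7z.png",cv2.resize(f,None,fx=4.5,fy=4.5,interpolation=cv2.INTER_CUBIC))
E
```

```text
0.05009459299903281 [ 0.5 -0.2 -0.3]
[ 0.51587768 -0.3358977   0.24962607] [-1.4  0.8 -0.4] 24.3333
w7 24.3333 [ 0.5159 -0.3359  0.2496] [ 0.59  0.47 -0.16  1.85  0.1   0.83 -1.27]
s7 25.3667 [ 0.4506 -0.1011  0.3   ] [ 0.28  0.22 -0.22  2.11  0.07  0.81 -1.64]
t7 25.4167 [ 0.4507 -0.1013  0.2998] [ 0.28  0.23 -0.22  2.11  0.07  0.81 -1.64]
```

View pics/w7.png

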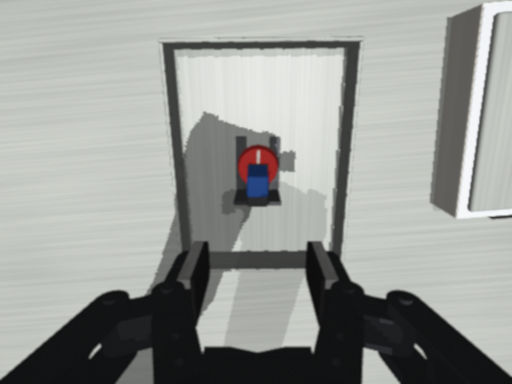

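View pics/s7z.png

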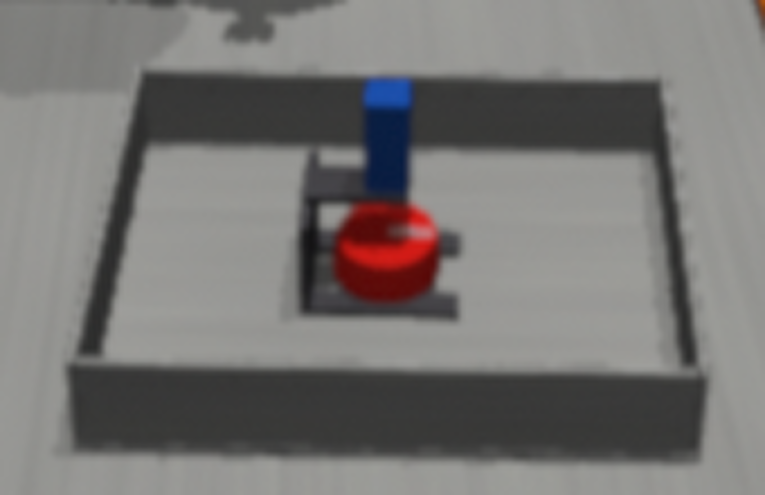

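View pics/t7.png

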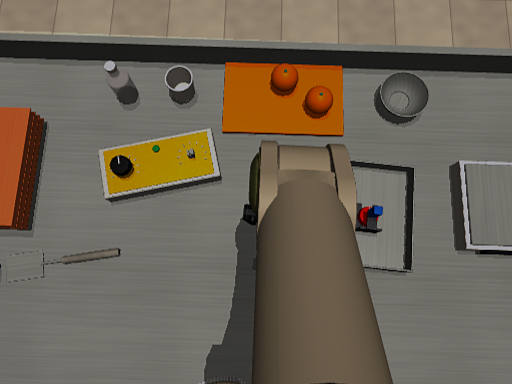

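The puller stands upright in the pan with the red knob flat on its fork (wrist image, about (258,165)). The black knob is still on its shaft (top image, about (121,166)) and the red knob's shaft is bare (about (190,153)).

```bash
python3 -c "
from station import *
print(hand_in(),observe()['t'])"
```

```text
the job is handed in; nothing more can be done
the job is handed in; nothing more can be done
```

The red knob is off its shaft and lying on the puller's fork. The puller stands upright on the pan floor, released, and the job is handed in.

- **Method:** I found the parts in the camera images and gripped the puller by its blue block. I slid the fork under the red knob from the robot's side and pulled straight up. The pull added about 6–7 N, and the fingers never touched the knob. I then carried it level to the middle of the pan, lowered it to the floor, opened the gripper and backed off upward.
- **Last checks:** Floor contact came at tool height 0.0853 m, against 0.085 m expected. The last pictures show the puller upright in the pan, the red knob flat on both tines, the red knob's shaft bare, the black knob still on its shaft, and the arm clear. The clock stood at about 25.4 s of the 54 s allowed.
- **Disagreements:** The wrist and top cameras differed by 2–3 mm on the red knob's position, and I used a value between them. The knob's top face measured 22 mm in radius instead of 25 mm. I took that for a bevelled edge, and neither affected the pull. No check failed.

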